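# Nip down and firm up the four knobs of a glue press in star order

### The arm

A 6-joint arm with a two-finger parallel gripper is mounted at the origin on the work surface. World frame = base frame: x ahead of the robot, y to its left, z up, the work surface at z = 0. Lengths are in mm, angles in degrees, forces in N, time in s.
With the tool pointing down it reaches from about 300 to 850 mm from the base axis. Payload 4.2 kg.
Tool frame: the origin (TCP) lies midway between the tips of the shut fingers; the grasp point (between the pads) lies 19 mm behind it; z points along the fingers, x is the direction in which the jaws open and shut, and the axes are right-handed (so a half turn about z gives the same grasp; the last joint's range is limited). The gripper opens to 91 mm and grips with 3 to 60 N. Pads are 32 mm wide; open, the fingers measure 118 mm over their backs; the gripper's body (76 mm by 178 mm) begins 60 mm behind the grasp point.
Start: joints at [63.255, 18.312, 89.639, -0, 72.044, -1.146], TCP at [248.452, 518.57, 213.976] pointing down, gripper open.
Joint ranges: [-177.97, 177.97], [-48.28, 115.42], [12.27, 149.76], [-77.06, 257.06], [2.81, 150.46], [-146.56, 146.56]. Speed limits (degrees/s): [147.25, 147.25, 180, 180, 180, 180].

### API

Orientations are given as [roll, pitch, yaw] about the fixed x, y, z axes, in that order (R = Rz(yaw) Ry(pitch) Rx(roll)).
In Python, from workcell import monitor, vision, job, models gives the robot as it stands.
- The arm moves only by the shell command python3 -m creep 'ROWS' [FORCE]. ROWS is text: rows parted by semicolons, each of 7 numbers parted by spaces: the shift along the world's x, y, z in cm, then the turn, a rotation vector about the world's x, y, z in rad, then the gripper's target within -1 to 1 (shut at 1, half-way at 0, fully open at -1). In form: tx ty tz ax ay az hand; .... A call has 1 to 12 rows; each row shifts and turns the pose as measured when the row begins; what a row does not reach is not made up. A row lasts 1/12 s, in which the tool goes at most 41.7 mm and 7.16 degrees, less where a joint would pass 70% of its speed; a pose out of reach is approached as far as the arm can. A call is refused whole if a number of a shift passes 4.17 or a number of a turn 0.125, either way. A call with a gripper value outside its range is refused whole. The fingers move at their own pace and stop on an object; FORCE is the grip in N (left out, the last holds). Time passes only in rows, so rows that do not move let the fingers close. It gives the time, the measured TCP pose, the force and the opening at its end, in the units of the state.
- monitor.state(): the state, without advancing time (a new reading comes with each control period).
- vision.grab_frame(name): name is "side" or "top" or "wrist"; returns a dict with "img" (480x640x3 uint8, red, green, blue), "mtx" (3x3 intrinsics, pixels), "view" (4x4, takes a point from world to camera coordinates). Camera axes: x right, y down, z forward; pixel columns grow to the right and rows downward; lengths in mm; the calibration is good to about 2 mm. A picture is of the moment at which its call begins. There is no depth.
- job.job_done(): hands the job in, once; it reports no verdict.
Trained networks look in the newest picture that a camera, given by its name, has taken for a name from the list of things; names that differ only in an ending like _2 or _b are one class to them, and where a whole thing is asked for, a point or a joint stands for the part that bears it (a point fixed in the world has none). Each returns a list of dicts, best first, with "confidence" (0 to 1); they miss things now and then, are a little off and sometimes report something else, mostly with a low value. They report only what shows in the picture. A call takes as long as a camera call.
- models.search_frame(camera, query): "rect" ([left, top, right, bottom] in pixels, round what is visible of it).
- models.mark_of(camera, query): "at" ([column, row] in pixels: a listed point, or the origin of a listed thing).
The state is a dict: "time_s": time; "qpos": joint angles; "qvel": joint speeds; "effort": joint torques, N m; "ee_pos": TCP position; "ee_rot": TCP orientation; "force": force on the tool from outside, world axes, zero at the start; "torque": the same for the moment, N m; "gripper_width": finger opening in mm.
Only numpy, scipy, OpenCV 4.12 (cv2) and the standard library are available. Lean on these libraries where they do the work, as an engineer would, in place of code of your own. Each camera call takes 0.05 s, during which the arm holds its last target.

### The job

Close the glue press over the carved frame by hand-tightening its four knobs clockwise in star order (any knob first, then the one diagonally opposite, then the other two). First go round just nipping each foot onto the board (turning torque about 0.5 N m), and only when all four are nipped go round again in star order until all four are evenly firm (about 0.7 N m). Do not overtighten, which crushes the carving, and leave the things lying about where they are.

Things in the scene. Friction and masses are not known exactly. Their poses are not given: they have to be found in the camera images.
- press: glue press fixed to the bench: 300 x 330 mm plywood base 22 mm thick, a carved frame 28 mm thick on it, two steel crossbars (34 mm wide, top at z 110 mm) along the press's y at x -70 and +70 mm. Origin: centre of the base's underside, z up. The four knobs stand at x, y = +-70 mm. Diagonal partners: front left and back right; front right and back left.
- grip_fl (a point): grip of the front left (press frame x -70 mm, y +70 mm) knob: on its vertical axis, 144 mm above the bench, where it stays. A black bar 50 mm long along the point's x, 14 mm thick along y (fingers close along y), bench height 120 to 156 mm, on a neck 22 mm in diameter and 10 mm high. Clockwise seen from above tightens. The bar sits on a rubber hub (3 N m per rad): let go, it springs back 0.14 to 0.26 rad, but the screw holds.
- spindle_fl: screw spindle under that knob; sinks 4.8 mm per rad of screw turn. Origin: nominal underside of its sprung foot (30 mm dia.), whose true length differs by up to 1.5 mm, so it meets the board after 0.04 to 0.9 rad. Turning takes 0.42 N m, plus 0.0048 N m per newton of push: 0.51 N m at 20 N (nipped), 0.70 at 60 N (firm), 0.85 at 90 N (crushed). Once it touches, push grows some 55 N per rad of screw.
- grip_bl (a point): grip of the back left (x +70, y +70) knob: on its vertical axis, 144 mm above the bench, where it stays. A black bar 50 mm long along the point's x, 14 mm thick along y (fingers close along y), bench height 120 to 156 mm, on a neck 22 mm in diameter and 10 mm high. Clockwise seen from above tightens. The bar sits on a rubber hub (3 N m per rad): let go, it springs back 0.14 to 0.26 rad, but the screw holds.
- spindle_bl: screw spindle under that knob; sinks 4.8 mm per rad of screw turn. Origin: nominal underside of its sprung foot (30 mm dia.), whose true length differs by up to 1.5 mm, so it meets the board after 0.04 to 0.9 rad. Turning takes 0.42 N m, plus 0.0048 N m per newton of push: 0.51 N m at 20 N (nipped), 0.70 at 60 N (firm), 0.85 at 90 N (crushed). Once it touches, push grows some 55 N per rad of screw.
- grip_br (a point): grip of the back right (x +70, y -70) knob: on its vertical axis, 144 mm above the bench, where it stays. A black bar 50 mm long along the point's x, 14 mm thick along y (fingers close along y), bench height 120 to 156 mm, on a neck 22 mm in diameter and 10 mm high. Clockwise seen from above tightens. The bar sits on a rubber hub (3 N m per rad): let go, it springs back 0.14 to 0.26 rad, but the screw holds.
- spindle_br: screw spindle under that knob; sinks 4.8 mm per rad of screw turn. Origin: nominal underside of its sprung foot (30 mm dia.), whose true length differs by up to 1.5 mm, so it meets the board after 0.04 to 0.9 rad. Turning takes 0.42 N m, plus 0.0048 N m per newton of push: 0.51 N m at 20 N (nipped), 0.70 at 60 N (firm), 0.85 at 90 N (crushed). Once it touches, push grows some 55 N per rad of screw.
- grip_fr (a point): grip of the front right (x -70, y -70) knob: on its vertical axis, 144 mm above the bench, where it stays. A black bar 50 mm long along the point's x, 14 mm thick along y (fingers close along y), bench height 120 to 156 mm, on a neck 22 mm in diameter and 10 mm high. Clockwise seen from above tightens. The bar sits on a rubber hub (3 N m per rad): let go, it springs back 0.14 to 0.26 rad, but the screw holds.
- spindle_fr: screw spindle under that knob; sinks 4.8 mm per rad of screw turn. Origin: nominal underside of its sprung foot (30 mm dia.), whose true length differs by up to 1.5 mm, so it meets the board after 0.04 to 0.9 rad. Turning takes 0.42 N m, plus 0.0048 N m per newton of push: 0.51 N m at 20 N (nipped), 0.70 at 60 N (firm), 0.85 at 90 N (crushed). Once it touches, push grows some 55 N per rad of screw.
- board: loose pressure board of plain wood, 232 x 232 x 16 mm, lying on the carved frame inside the press; origin: centre of its underside, 50 mm above the bench.
- tin: small closed metal tin, 43 mm in diameter, 19 mm high, standing on the middle of the board between the knobs; leave it there. Origin: centre of its underside.
- brush: brush 170 mm long lying on the bench to the left of the press; leave alone.
- pot: open black pot, 48 mm in diameter, 30 mm high, on the bench to the right of the press; leave alone. Origin: centre of its underside.
- bottle_big: clear bottle with a white cap, 90 mm in diameter, 220 mm high, on the right; leave alone. Origin: centre of its underside.
- bottle_small: clear bottle with a blue cap, 72 mm in diameter, 140 mm high, on the right; leave alone. Origin: centre of its underside.
- ornament: gilded carved block 100 x 80 x 20 mm lying on the left; leave alone. Origin: centre of its underside.
- screwdriver: screwdriver 190 mm long lying on the right, near the robot; leave alone.

How it is judged:
By the outcome, as a careful person would: the job done as asked, in the order asked, and still so for the second after the job is handed in, with the robot touching nothing.
It also fails if it takes over 72 s, if anything falls off the work surface, if the arm or the gripper's body presses on something with over 40 N, if the wrist force passes 120 N, or if a joint passes its speed limit or range.

## Working session

There is one attempt and no reset: what is moved stays moved. The work goes in short steps, Python scripts to look and compute and a shell command to move; the robot and the scene stay as the last step left them, time stands still between calls to the robot, and variables do not carry over. Pictures are saved under pics/ and viewed, and the job is handed in when it is done.

```bash
ls; mkdir -p pics
python3 - <<'E'
from workcell import monitor, vision, job, models
import cv2
print(monitor.state())
for n in ("top","side","wrist"):
    f=vision.grab_frame(n); cv2.imwrite(f"pics/a_{n}.png",f["img"][:,:,::-1]); print(n,f["mtx"].tolist(),f["view"].round(4).tolist())
    for q in ("press","grip_fl","tin","board"):
        print(q,[(r["at"],round(r["confidence"],2)) for r in models.mark_of(n,q)])
E
```

```text
pics
{'time_s': 0.0, 'qpos': array([ 6.32544669e+01,  1.83534066e+01,  8.97059763e+01,  2.92479127e-03,
        7.20428138e+01, -1.14641592e+00]), 'qvel': array([ 0.03884599,  0.00538274,  0.03049307, -0.04309387, -0.00021105,
       -0.0353729 ]), 'effort': array([-9.32432704e-04, -4.12464416e+01, -2.31967056e+01,  7.25099863e-02,
        4.54534509e-02, -1.60893551e-04]), 'ee_pos': array([248.20802272, 518.12136451, 213.10548498]), 'ee_rot': array([-1.79995175e+02,  1.02120672e-01,  6.43999829e+01]), 'force': array([-0.1040302 , -0.19799249,  0.37419446]), 'torque': array([ 0.01042545, -0.01479777, -0.02844063]), 'gripper_width': 91.47678018185427}
top [[466.78479703823774, 0.0, 313.56042930524063], [0.0, 466.78479703823774, 240.14435769129437], [0.0, 0.0, 1.0]] [[-0.0233, -0.9997, 0.0091, -10.7587], [-0.9956, 0.0224, -0.0914, 479.326], [0.0912, -0.0112, -0.9958, 1236.8572], [0.0, 0.0, 0.0, 1.0]]
press [([285.9, 213.3], 0.42)]
grip_fl [([250.1, 241.0], 0.52), ([285.8, 212.7], 0.3)]
tin [([282.9, 210.7], 0.59)]
board [([284.8, 215.1], 0.67)]
side [[436.6981708147085, 0.0, 326.1063576069501], [0.0, 436.6981708147085, 237.6224249270967], [0.0, 0.0, 1.0]] [[0.7782, -0.628, 0.0005, -381.2238], [-0.3097, -0.3845, -0.8696, 268.0053], [0.5463, 0.6766, -0.4937, 976.2403], [0.0, 0.0, 0.0, 1.0]]
press [([327.6, 262.3], 0.72)]
grip_fl [([291.7, 215.4], 0.68)]
tin [([330.0, 247.1], 0.43)]
board [([325.8, 247.4], 0.75)]
wrist [[377.0439284794502, 0.0, 316.0214731103423], [0.0, 377.0439284794502, 237.87278561531625], [0.0, 0.0, 1.0]] [[0.4315, 0.9021, 0.0007, -575.1082], [0.8772, -0.4198, 0.2328, -25.1663], [0.2103, -0.0998, -0.9725, 389.023], [0.0, 0.0, 0.0, 1.0]]
press []
grip_fl []
tin []
board []
```

View pics/a_top.png

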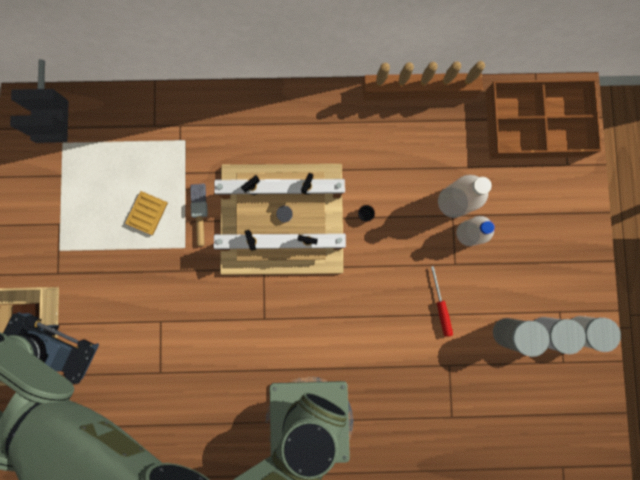

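View pics/a_side.png

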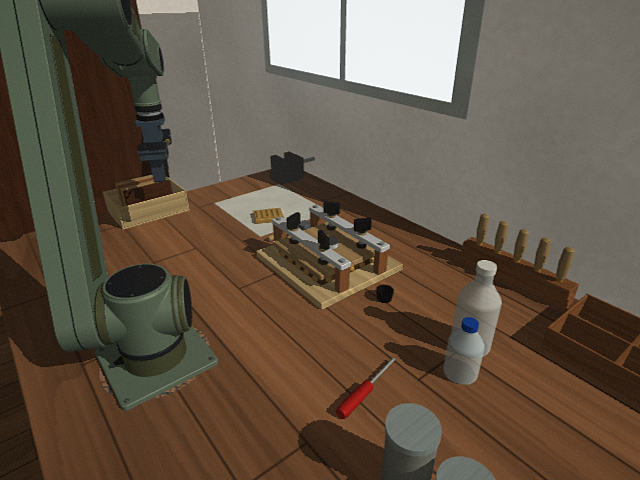

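```bash
cat > h.py <<'E'
from workcell import monitor, vision, job, models
import numpy as np, cv2
def ray(f,uv,z):
    K=f["mtx"];V=f["view"];R=V[:3,:3];c=-R.T@V[:3,3]
    d=R.T@np.linalg.inv(K)@np.array([uv[0],uv[1],1.]);return (c+d*(z-c[2])/d[2])[:2]
def proj(f,p):
    q=f["view"][:3,:3]@np.array(p,float)+f["view"][:3,3];q=f["mtx"]@q;return q[:2]/q[2]
def st():
    s=monitor.state();print("t",round(s["time_s"],2),"pos",s["ee_pos"].round(1),"rot",s["ee_rot"].round(1),"F",s["force"].round(1),"M",s["torque"].round(3),"w",round(s["gripper_width"],1),"q",s["qpos"].round(1));return s
E
python3 - <<'E'
from h import *
f=vision.grab_frame("top")
for g in ("grip_fl","grip_bl","grip_br","grip_fr"):
    for r in models.mark_of("top",g): print(g,r["at"],round(r["confidence"],2),ray(f,r["at"],144).round(1))
for q,z in(("press",0),("tin",66),("board",50)):
    r=models.mark_of("top",q)[0]; print(q,ray(f,r["at"],z).round(1))
f=vision.grab_frame("wrist");V=f["view"];print(-V[:3,:3].T@V[:3,3])
i=cv2.imread("pics/a_top.png")[140:290,190:370];cv2.imwrite("pics/a_crop.png",cv2.resize(i,None,fx=4,fy=4,interpolation=cv2.INTER_CUBIC))
E
```

```text
grip_fl [250.4, 238.3] 0.49 [475.7 133.1]
grip_bl [251.8, 183.3] 0.45 [611.5 128.2]
grip_br [306.7, 185.3] 0.65 [603.6  -6.6]
grip_fr [305.3, 238.6] 0.45 [ 4.72e+02 -3.00e-01]
press [ 493.5 -444.8]
tin [549.8  57.2]
board [543.5  59. ]
[188.42395384 547.0801418  384.65856923]
```

View pics/a_crop.png

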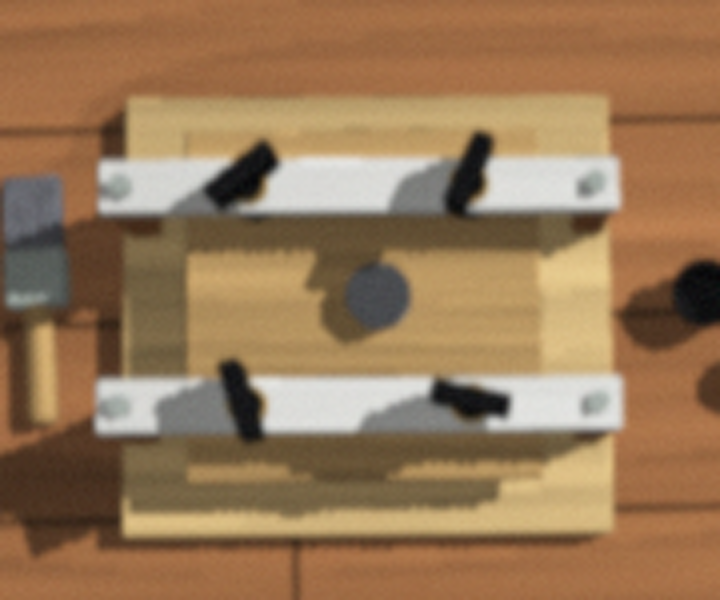

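```bash
python3 -m creep '1 -1.5 1 0 0 0.037 -1; 2 -3.5 1 0 0 0.037 -1; 2 -3.5 1 0 0 0.037 -1; 2 -3.5 1 0 0 0.037 -1; 2 -3.5 1 0 0 0.037 -1; 2 -3.5 1 0 0 0.037 -1; 2 -3.5 1 0 0 0.037 -1; 2 -3.5 1 0 0 0.037 -1; 2 -3.5 1 0 0 0.037 -1; 2 -3.5 1 0 0 0.037 -1; 2 -3.5 1 0 0 0.037 -1; 2 -3.5 0 0 0 0.037 -1' 60; python3 -m creep '2 -3 0 0 0 0.03 -1; 2 -2 0 0 0 0 -1; 0 0 0 0 0 0 -1;0 0 0 0 0 0 -1'
```

```text
time_s: 2.2
ee_pos: [475.2, 116.2, 325.7]
ee_rot: [179.7, 0.0, 91.9]
force: [1.0, 0.6, 0.8]
gripper_width: 91.1
time_s: 2.53
ee_pos: [519.8, 55.9, 326.7]
ee_rot: [179.5, 0.1, 93.2]
force: [0.6, 0.2, 1.0]
gripper_width: 91.3
```

Run:
```python
from h import *
st()
for n in ("wrist","top"):
    f=vision.grab_frame(n);cv2.imwrite(f"pics/b_{n}.png",f["img"][:,:,::-1])
    np.savez(f"b_{n}.npz",**f)
    for g in ("grip_fl","grip_bl","grip_br","grip_fr"):
        print(n,g,[(np.round(r["at"],1).tolist(),round(r["confidence"],2),ray(f,r["at"],144).round(1).tolist()) for r in models.mark_of(n,g)])
```

```text
t 2.53 pos [519.8  55.9 326.7] rot [1.795e+02 1.000e-01 9.320e+01] F [0.6 0.2 1. ] M [ 0.056  0.037 -0.026] w 91.3 q [  5.   10.4  84.4  -0.2  84.7 -88.2]
wrist grip_fl [([402.7, 172.5], 0.74, [473.1, 133.8])]
wrist grip_bl []
wrist grip_br [([247.2, 299.8], 0.82, [607.8, -8.2])]
wrist grip_fr [([250.5, 160.3], 0.79, [470.0, -6.9])]
top grip_fl [([248.5, 239.8], 0.6, [472.2, 137.8])]
top grip_bl []
top grip_br []
top grip_fr [([306.2, 236.9], 0.39, [476.1, -2.6])]
```

View pics/b_wrist.png

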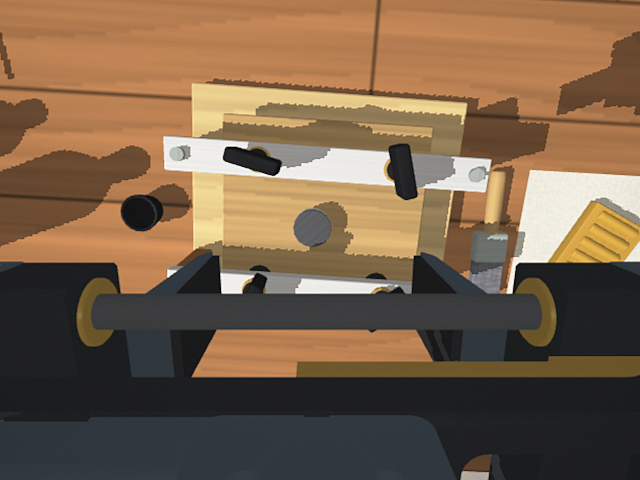

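```bash
cat >> h.py <<'E'
from scipy.optimize import minimize
def black(f): 
    im=f["img"].astype(int); return (im.max(2)<60)
def hull(f,x,y,a,S=4):
    c,s=np.cos(a),np.sin(a)
    P=[proj(f,[x+c*u-s*v,y+s*u+c*v,z]) for u in(-25,25) for v in(-7,7) for z in(120,156)]
    return np.array(P)
def fit(f,x,y,a,m=40,show=None):
    c=proj(f,[x,y,144]).astype(int); o=c-m
    B=black(f)[o[1]:o[1]+2*m,o[0]:o[0]+2*m].astype(np.float32)
    S=4;B=cv2.resize(B,None,fx=S,fy=S,interpolation=cv2.INTER_LINEAR)
    def ren(p):
        H=hull(f,p[0],p[1],p[2]);M=np.zeros(B.shape,np.uint8)
        q=((H-o+0.5)*S-0.5);cv2.fillConvexPoly(M,cv2.convexHull(np.round(q*16).astype(np.int32)),1,shift=4);return M.astype(np.float32)
    def cost(p):
        M=ren((p[0],p[1],p[2]/50));return -np.minimum(M,B).sum()/np.maximum(M,B).sum()
    best=min((minimize(cost,[x,y,(a+d)*50],method="Nelder-Mead",options=dict(initial_simplex=np.array([x,y,(a+d)*50])+np.array([[0,0,0],[5,0,0],[0,5,0],[0,0,8]]))) for d in(-.2,0,.2)),key=lambda r:r.fun)
    return best.x[0],best.x[1],np.degrees(best.x[2]/50),-best.fun
E
python3 - <<'E'
from h import *
g0={"fl":(473,134,16.6),"fr":(470,-7,73.6),"bl":(611,132,128),"br":(608,-8,160)}
f=np.load("b_wrist.npz")
for g in("fl","fr"): print(g,np.round(fit(f,*g0[g][:2],np.radians(g0[g][2]),45),2))
print("top")
ft=vision.grab_frame("top") 
im=cv2.imread("pics/a_top.png")[:,:,::-1]
ft["img"]=im
for g in g0: print(g,np.round(fit(ft,*g0[g][:2],np.radians(g0[g][2]),16),2))
fs=vision.grab_frame("side");fs["img"]=cv2.imread("pics/a_side.png")[:,:,::-1]
for g in g0: print(g,np.round(fit(fs,*g0[g][:2],np.radians(g0[g][2]),16),2))
E
```

```text
fl [472.13 133.44  16.18   0.85]
fr [469.6   -4.8   77.34   0.84]
top
fl [470.89 133.87  19.52   0.68]
fr [468.62  -5.37  76.37   0.62]
bl [609.54 133.25 127.86   0.68]
br [609.35  -6.05 159.9    0.67]
fl [471.4  127.58  24.15   0.74]
fr [474.17 -20.54 102.21   0.55]
bl [6.3087e+02 1.4269e+02 1.5542e+02 3.3000e-01]
br [ 6.1370e+02 -1.0180e+01  1.6748e+02  4.2000e-01]
```

```bash
python3 -m creep '-1.2 1.9 -1 0 0 0.057 -0.2; -1.2 1.9 -1 0 0 0.057 -0.2; -1.2 1.9 -2 0 0 0.057 -0.2; -1.2 1.9 -2 0 0 0.057 -0.2; 0 0 -3 0 0 0 -0.2; 0 0 -3 0 0 0 -0.2; 0 0 -3 0 0 0 -0.2; 0 0 0 0 0 0 -0.2; 0 0 0 0 0 0 -0.2'; python3 -c "
from h import *
st()
f=vision.grab_frame('wrist');cv2.imwrite('pics/c.png',f['img'][:,:,::-1])"
```

```text
time_s: 3.88
ee_pos: [469.5, 137.2, 174.6]
ee_rot: [178.9, 0.2, 107.1]
force: [0.1, -0.3, 1.3]
gripper_width: 55.2
t 3.88 pos [469.5 137.2 174.6] rot [178.9   0.2 107.1] F [ 0.1 -0.3  1.3] M [0.051 0.045 0.029] w 55.2 q [ 1.500e+01  1.180e+01  1.048e+02 -1.000e-01  6.230e+01 -9.200e+01]
```

View pics/c.png

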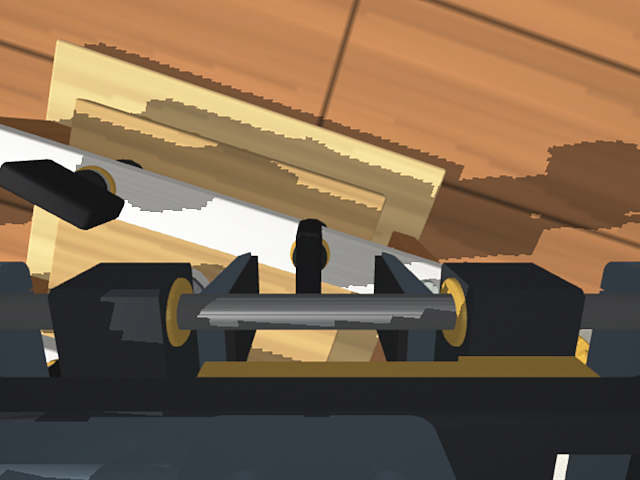

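```bash
python3 -m creep '0.25 -0.35 -1.5 -0.006 0.018 -0.01 -0.2; 0 0 -2 0 0 0 -0.2; 0 0 -1.4 0 0 0 -0.2; 0 0 0 0 0 0 0.2; 0 0 0 0 0 0 0.5'; python3 -c "
from h import *
st()
f=vision.grab_frame('wrist');cv2.imwrite('pics/c2.png',f['img'][:,:,::-1])"
```

```text
time_s: 4.35
ee_pos: [480.0, 134.8, 134.6]
ee_rot: [178.9, 0.2, 106.5]
force: [-0.0, 0.7, 0.7]
gripper_width: 44.3
t 4.35 pos [480.  134.8 134.6] rot [178.9   0.2 106.5] F [-0.   0.7  0.7] M [ 0.102  0.052 -0.021] w 44.3 q [ 14.5  14.9 107.1  -0.2  57.  -91.8]
```

View pics/c2.png

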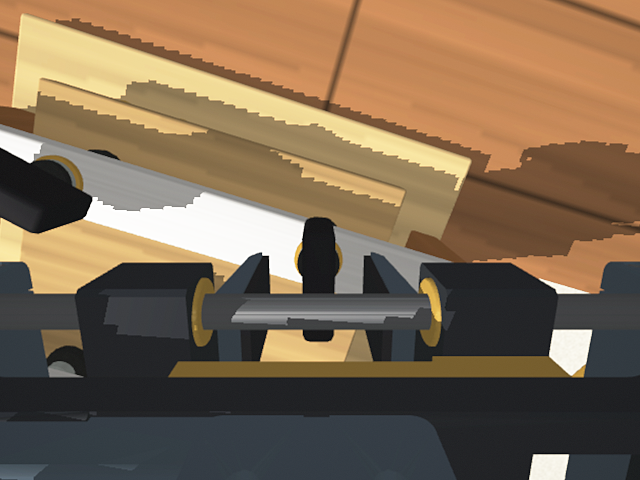

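```bash
python3 -m creep '-0.5 -0.1 -0.6 0 0 0 0.2; 0 0 0 0 0 0 0.2' ; python3 -m creep '0 0 0 0 0 0 0.2'
```

```text
time_s: 4.57
ee_pos: [476.6, 134.2, 131.4]
ee_rot: [178.6, 0.2, 106.4]
force: [-0.4, 0.6, 0.0]
gripper_width: 36.6
time_s: 4.65
ee_pos: [477.1, 134.3, 132.3]
ee_rot: [178.5, 0.3, 106.4]
force: [0.3, 0.0, 0.6]
gripper_width: 36.3
```

```bash
python3 -m creep '-0.45 -0.1 -0.7 -0.01 0.035 0 0.2; -0.1 0 -0.1 -0.003 0.01 0 0.2; 0 0 0 0 0 0 0.2'
```

```text
time_s: 4.9
ee_pos: [471.5, 133.3, 125.1]
ee_rot: [-178.7, 0.2, 106.5]
force: [0.3, 0.8, -1.3]
gripper_width: 36.4
```

```bash
python3 -m creep '0 0 0 0.005 -0.018 0 1; 0 0 0 0 0 0 1; 0 0 0 0 0 0 1;0 0 0 0 0 0 1;0 0 0 0 0 0 1' 20; python3 -c "
from h import *
st()"
```

```text
time_s: 5.32
ee_pos: [471.5, 133.3, 124.5]
ee_rot: [-179.8, 0.3, 106.5]
force: [0.7, 0.4, -0.9]
gripper_width: 13.7
t 5.32 pos [471.5 133.3 124.5] rot [-179.8    0.3  106.5] F [ 0.7  0.4 -0.9] M [ 0.158 -0.039 -0.017] w 13.7 q [ 14.6  15.4 108.1  -0.3  56.7 -91.6]
```

```bash
cat > s.py <<'E'
from h import *
s=monitor.state()
print("t %.2f pos %s rot %s F %s M %s w %.1f q6 %.1f effort6 %.3f"%(s["time_s"],s["ee_pos"].round(1),s["ee_rot"].round(2),s["force"].round(1),s["torque"].round(3),s["gripper_width"],s["qpos"][5],s["effort"][5]))
E
python3 -m creep '0 0 0 0 0 0 1; 0 0 0 0 0 0 1' 60 >/dev/null; python3 s.py
python3 -m creep '0 0 0 0 0 -0.05 1; 0 0 0 0 0 -0.05 1;0 0 0 0 0 0 1' 60 >/dev/null; python3 s.py
python3 -m creep '0 0 0 0 0 -0.05 1; 0 0 0 0 0 -0.05 1;0 0 0 0 0 0 1' 60 >/dev/null; python3 s.py
python3 -m creep '0 0 0 0 0 -0.05 1; 0 0 0 0 0 -0.05 1;0 0 0 0 0 0 1' 60 >/dev/null; python3 s.py
```

```text
t 5.48 pos [471.5 133.4 124.5] rot [-179.83    0.26  106.45] F [-0.3  0.2 -1. ] M [ 0.117  0.015 -0.038] w 13.8 q6 -91.6 effort6 -0.011
t 5.73 pos [471.4 133.5 124.5] rot [-179.82    0.24  100.57] F [1.2 0.1 0.1] M [0.203 0.025 0.289] w 13.8 q6 -85.8 effort6 0.629
t 5.98 pos [471.4 133.7 124.5] rot [-179.83    0.26   95.  ] F [ 0.  -0.4 -0. ] M [0.127 0.025 0.402] w 13.6 q6 -80.2 effort6 0.717
t 6.23 pos [471.4 133.9 124.5] rot [-179.83    0.27   89.57] F [ 0.3 -0.6  0.4] M [0.152 0.02  0.372] w 13.8 q6 -74.8 effort6 0.721
```

```bash
python3 -m creep '0 0 0 0 0 -0.05 1; 0 0 0 0 0 -0.05 1;0 0 0 0 0 0 1' 60 >/dev/null; python3 s.py
python3 -m creep '0 0 0 0 0 -0.05 1; 0 0 0 0 0 -0.05 1;0 0 0 0 0 0 1' 60 >/dev/null; python3 s.py
python3 -m creep '0 0 0 0 0 -0.05 1; 0 0 0 0 0 -0.05 1;0 0 0 0 0 0 1' 60 >/dev/null; python3 s.py
```

```text
t 6.48 pos [471.4 134.1 124.5] rot [-179.84    0.28   84.2 ] F [-0.9 -0.1 -0.5] M [0.125 0.033 0.383] w 14.2 q6 -69.4 effort6 0.724
t 6.73 pos [471.5 134.2 124.5] rot [-179.85    0.27   78.88] F [-0.9 -0.7 -0.3] M [0.188 0.02  0.38 ] w 13.8 q6 -64.1 effort6 0.727
t 6.98 pos [471.5 134.4 124.5] rot [-179.86    0.26   73.6 ] F [-0.5 -0.1 -0.9] M [0.141 0.074 0.379] w 13.5 q6 -58.8 effort6 0.729
```

```bash
for i in 1; do python3 -m creep '0 -0.03 0 0 0 -0.05 1; 0 0 0 0 0 -0.05 1;0 0 0 0 0 0 1' 60 >/dev/null; python3 s.py
python3 -m creep '0 -0.02 0 0 0 -0.05 1; 0 0 0 0 0 -0.05 1;0 0 0 0 0 0 1' 60 >/dev/null; python3 s.py
python3 -m creep '0 -0.02 0 0 0 -0.05 1; 0 0 0 0 0 -0.05 1;0 0 0 0 0 0 1' 60 >/dev/null; python3 s.py; done
```

```text
t 7.23 pos [471.6 134.5 124.5] rot [-179.86    0.21   68.33] F [ 1.1 -0.3 -0.2] M [0.137 0.028 0.43 ] w 13.6 q6 -53.6 effort6 0.753
t 7.48 pos [471.6 134.6 124.5] rot [-179.86    0.18   63.1 ] F [ 0.4  0.4 -0.6] M [ 0.139 -0.04   0.452] w 13.9 q6 -48.5 effort6 0.782
t 7.73 pos [471.7 134.8 124.5] rot [-1.7986e+02  1.4000e-01  5.7890e+01] F [0.6 0.3 0.5] M [ 0.171 -0.012  0.477] w 13.7 q6 -43.3 effort6 0.809
```

```bash
python3 -m creep '0 -0.04 0 0 0 -0.05 1; 0 0 0 0 0 -0.05 1;0 0 0 0 0 0 1' 60 >/dev/null; python3 s.py
python3 -m creep '0 0 0 0 0 0 1' 60 >/dev/null; python3 s.py
```

```text
t 7.98 pos [471.8 134.9 124.5] rot [-1.7984e+02  9.0000e-02  5.2700e+01] F [ 0.4  0.  -1.3] M [0.141 0.059 0.48 ] w 14.0 q6 -38.2 effort6 0.836
t 8.07 pos [471.8 134.9 124.5] rot [-1.7985e+02  9.0000e-02  5.2930e+01] F [ 0.4  0.9 -0.1] M [0.083 0.026 0.44 ] w 13.9 q6 -38.4 effort6 0.521
```

```bash
python3 -m creep '0 -0.04 0 0 0 -0.04 1; 0 0 0 0 0 -0.03 1;0 0 0 0 0 0 1' 60 >/dev/null; python3 s.py
python3 -m creep '0 0 0 0 0 0.08 1; 0 0 0 0 0 0.08 1; 0 0 0 0 0 0 0;0 0 0 0 0 0 0; 0 0 1.5 0 0 0 -0.2;0 0 2 0 0 0 -0.2;0 0 2 0 0 0 -0.2' >/dev/null; python3 s.py
```

```text
t 8.32 pos [471.9 135.  124.5] rot [-1.7982e+02  4.0000e-02  4.9330e+01] F [-0.2  0.3 -1. ] M [0.128 0.05  0.5  ] w 13.6 q6 -34.9 effort6 0.722
t 8.90 pos [468.1 133.2 177. ] rot [-179.34    0.55   58.98] F [-0.3  0.4  0. ] M [-0.012  0.042 -0.042] w 44.2 q6 -44.5 effort6 -0.014
```

```bash
python3 -m creep '2.0 -2.0 0.3 0 0 0.035 -0.2; 2.4 -2.4 0 0 0 0.035 -0.2;2.4 -2.4 0 0 0 0.035 -0.2;2.4 -2.4 0 0 0 0.035 -0.2;2.4 -2.4 0 0 0 0.035 -0.2;2.0 -2.0 0 0 0 0 -0.2;0 0 0 0 0 0 -0.2;0 0 0 0 0 0 -0.2' >/dev/null; python3 s.py
python3 - <<'E'
from h import *
f=vision.grab_frame('wrist');cv2.imwrite('pics/d.png',f['img'][:,:,::-1])
print([(r['at'],ray(f,r['at'],144)) for r in models.mark_of('wrist','grip_br')])
E
```

```text
t 9.57 pos [611.6  -9.5 186.3] rot [-1.7986e+02  1.4000e-01  6.9090e+01] F [-0.3  0.4 -0.2] M [ 0.017 -0.038 -0.024] w 54.7 q6 -71.0 effort6 -0.043
[([316.4, 260.6], array([610.04732262,  -8.62569059])), ([248.6, 50.6], array([491.16051049,  -1.03677113]))]
```

View pics/d.png

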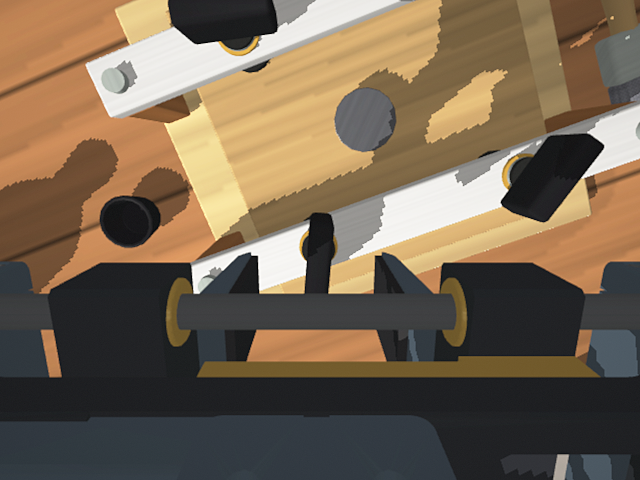

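```bash
python3 -m creep '-0.2 0.15 -2 0 0 -0.025 0; 0 0 -2 0 0 0 0; 0 0 -1 0 0 0 0; 0 0 0 0 0 0 0;0 0 0 0 0 0 0' >/dev/null; python3 s.py
```

```text
t 10.08 pos [605.8  -2.6 137. ] rot [-1.799e+02  6.000e-02  6.787e+01] F [ 0.2 -0.1  0.7] M [-0.034 -0.04   0.024] w 45.5 q6 -69.2 effort6 0.001
```

```bash
python3 -m creep '0.3 -0.45 -0.8 0 0 0 0.2; 0 0 -0.2 0 0 0 0.2; 0 0 0 0 0 0 0.2' >/dev/null; python3 s.py
```

```text
t 10.33 pos [609.7  -6.4 128.6] rot [ 1.7991e+02 -2.0000e-02  6.7960e+01] F [ 0.6  0.8 -0.4] M [-0.007 -0.003 -0.027] w 36.5 q6 -69.6 effort6 -0.003
```

```bash
python3 -m creep '0 -0.05 -0.3 0 0 0 1; 0 0 0 0 0 0 1; 0 0 0 0 0 0 1;0 0 0 0 0 0 1;0 0 0 0 0 0 1' 20 >/dev/null; python3 s.py
python3 -m creep '0 0 0 0 0 -0.05 1; 0 0 0 0 0 -0.05 1;0 0 0 0 0 0 1' 60 >/dev/null; python3 s.py
python3 -m creep '0 0 0 0 0 -0.05 1; 0 0 0 0 0 -0.05 1;0 0 0 0 0 0 1' 60 >/dev/null; python3 s.py
```

```text
t 10.75 pos [610.6  -7.8 126.5] rot [ 1.7978e+02 -2.0000e-02  6.7900e+01] F [ 0.3  0.4 -1.3] M [ 0.238  0.012 -0.105] w 14.0 q6 -69.6 effort6 -0.171
t 11.00 pos [610.6  -7.7 126.4] rot [ 1.7979e+02 -4.0000e-02  6.1940e+01] F [-0.4 -0.  -0.2] M [-0.037  0.011  0.153] w 13.7 q6 -63.7 effort6 0.480
t 11.25 pos [610.7  -7.7 126.4] rot [ 1.7977e+02 -2.0000e-02  5.6360e+01] F [ 0.6 -1.1 -0.7] M [-0.016  0.047  0.321] w 13.8 q6 -58.0 effort6 0.721
```

```bash
python3 -m creep '0 0 0 0 0 -0.05 1; 0 0 0 0 0 -0.05 1;0 0 0 0 0 0 1' 60 >/dev/null; python3 s.py
python3 -m creep '0 0 0 0 0 -0.05 1; 0 0 0 0 0 -0.05 1;0 0 0 0 0 0 1' 60 >/dev/null; python3 s.py
python3 -m creep '0 0 0 0 0 -0.05 1; 0 0 0 0 0 -0.05 1;0 0 0 0 0 0 1' 60 >/dev/null; python3 s.py
```

```text
t 11.50 pos [610.7  -7.6 126.4] rot [179.74   0.    50.95] F [ 0.5  0.2 -0.9] M [-0.023  0.018  0.405] w 13.9 q6 -52.6 effort6 0.725
t 11.75 pos [610.8  -7.5 126.4] rot [1.7973e+02 2.0000e-02 4.5600e+01] F [ 1.1 -1.9  0.2] M [-0.022 -0.007  0.385] w 13.6 q6 -47.2 effort6 0.729
t 12.00 pos [610.8  -7.5 126.4] rot [1.7971e+02 2.0000e-02 4.0300e+01] F [-0.3 -0.4 -0.8] M [0.007 0.004 0.413] w 13.7 q6 -41.8 effort6 0.732
```

```bash
for i in 1 2 3; do :; done
python3 -m creep '0 0 0 0 0 -0.05 1; 0 0 0 0 0 -0.05 1;0 0 0 0 0 0 1' 60 >/dev/null; python3 s.py
python3 -m creep '0 0 0 0 0 -0.05 1; 0 0 0 0 0 -0.05 1;0 0 0 0 0 0 1' 60 >/dev/null; python3 s.py
python3 -m creep '0 0 0 0 0 -0.05 1; 0 0 0 0 0 -0.05 1;0 0 0 0 0 0 1' 60 >/dev/null; python3 s.py
```

```text
t 12.25 pos [610.9  -7.4 126.4] rot [1.797e+02 2.000e-02 3.503e+01] F [-0.7 -0.5 -1.2] M [-0.051 -0.036  0.419] w 13.6 q6 -36.5 effort6 0.766
t 12.50 pos [610.9  -7.4 126.4] rot [1.7969e+02 2.0000e-02 2.9810e+01] F [-0.4 -1.1  0.1] M [-0.02   0.008  0.454] w 13.9 q6 -31.3 effort6 0.794
t 12.75 pos [611.   -7.4 126.4] rot [1.7968e+02 1.0000e-02 2.4600e+01] F [ 0.2  0.4 -0.7] M [0.009 0.02  0.442] w 13.8 q6 -26.1 effort6 0.821
```

```bash
python3 -m creep '0 0 0 0 0 -0.06 1; 0 0 0 0 0 -0.06 1;0 0 0 0 0 0 1' 60 >/dev/null; python3 s.py
python3 -m creep '0 0 0 0 0 0.08 1; 0 0 0 0 0 0.08 1; 0 0 0 0 0 0 0;0 0 0 0 0 0 0; 0 0 1.5 0 0 0 -0.2;0 0 2 0 0 0 -0.2;0 0 2 0 0 0 -0.2' >/dev/null; python3 s.py
```

```text
t 13.00 pos [611.1  -7.3 126.4] rot [1.7967e+02 1.0000e-02 1.8220e+01] F [ 0.4 -0.7 -0.1] M [-0.062  0.052  0.517] w 13.3 q6 -19.7 effort6 0.915
t 13.58 pos [607.6  -7.  178.4] rot [-179.92    0.51   28.32] F [-0.3  0.5 -1. ] M [-0.043 -0.018 -0.051] w 43.9 q6 -29.9 effort6 -0.004
```

```bash
python3 -m creep '0 2.4 0.3 0 0 0.035 -0.2; 0 3 0 0 0 0.035 -0.2;0 3 0 0 0 0.035 -0.2;0 3 0 0 0 0.035 -0.2;0 2.2 0 0 0 0.025 -0.2;0 0 0 0 0 0 -0.2;0 0 0 0 0 0 -0.2' >/dev/null; python3 s.py
python3 - <<'E'
from h import *
f=vision.grab_frame('wrist');cv2.imwrite('pics/e.png',f['img'][:,:,::-1])
print([(r['at'],ray(f,r['at'],144)) for r in models.mark_of('wrist','grip_bl')])
E
```

```text
t 14.17 pos [610.9 133.8 189.3] rot [179.75  -0.27  37.83] F [-0.1  0.3 -0.3] M [-0.035  0.038 -0.034] w 55.1 q6 -26.4 effort6 0.009
[([316.8, 265.0], array([612.38130168, 132.02254784]))]
```

View pics/e.png

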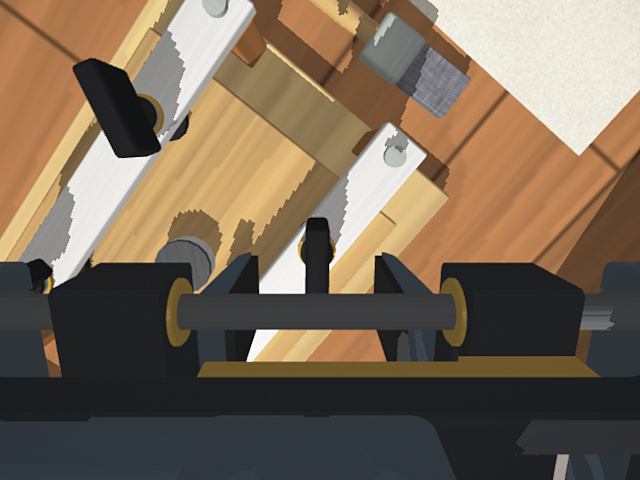

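```bash
python3 -m creep '0 0 -2 0 0 0 0; 0 0 -2 0 0 0 0; 0 0 -1 0 0 0 0; 0 0 0 0 0 0 0;0 0 0 0 0 0 0' >/dev/null; python3 s.py
```

```text
t 14.68 pos [612.1 127.1 139.2] rot [179.61  -0.38  37.29] F [ 0.1 -0.1  0.2] M [-0.067  0.008 -0.039] w 45.6 q6 -26.4 effort6 -0.000
```

```bash
python3 -m creep '-0.2 0.45 -0.9 0 0 0 0.2; 0 0 -0.3 0 0 0 0.2; 0 0 0 0 0 0 0.2' >/dev/null; python3 s.py
```

```text
t 14.93 pos [611.2 130.8 128.1] rot [179.52  -0.53  37.16] F [-1.  -0.6  0.6] M [-0.034  0.009  0.011] w 37.0 q6 -25.9 effort6 0.004
```

```bash
python3 -m creep '-0.1 0.1 -0.3 0 0 0 1; 0 0 0 0 0 0 1; 0 0 0 0 0 0 1;0 0 0 0 0 0 1;0 0 0 0 0 0 1' 20 >/dev/null; python3 s.py
python3 -m creep '0 0 0 0 0 -0.05 1; 0 0 0 0 0 -0.05 1;0 0 0 0 0 0 1' 60 >/dev/null; python3 s.py
python3 -m creep '0 0 0 0 0 -0.05 1; 0 0 0 0 0 -0.05 1;0 0 0 0 0 0 1' 60 >/dev/null; python3 s.py
```

```text
t 15.35 pos [611.9 133.3 125.9] rot [179.44  -0.83  37.2 ] F [-0.6 -1.5 -0.3] M [-0.438  0.302  0.012] w 14.0 q6 -25.8 effort6 0.008
t 15.60 pos [612.  133.4 126. ] rot [179.4   -0.8   31.38] F [ 1.   0.8 -0.1] M [-0.064  0.1    0.388] w 13.9 q6 -19.8 effort6 0.654
t 15.85 pos [612.2 133.5 126. ] rot [179.35  -0.79  25.83] F [ 1.5 -0.1 -0.6] M [-0.063  0.085  0.358] w 13.7 q6 -14.1 effort6 0.727
```

```bash
python3 -m creep '0 0 0 0 0 -0.05 1; 0 0 0 0 0 -0.05 1;0 0 0 0 0 0 1' 60 >/dev/null; python3 s.py
python3 -m creep '0 0 0 0 0 -0.05 1; 0 0 0 0 0 -0.05 1;0 0 0 0 0 0 1' 60 >/dev/null; python3 s.py
python3 -m creep '0 0 0 0 0 -0.05 1; 0 0 0 0 0 -0.05 1;0 0 0 0 0 0 1' 60 >/dev/null; python3 s.py
```

```text
t 16.10 pos [612.4 133.6 126. ] rot [179.31  -0.78  20.38] F [ 1.1  1.2 -0.8] M [-0.031  0.075  0.431] w 14.1 q6 -8.5 effort6 0.734
t 16.35 pos [612.5 133.7 126. ] rot [179.3   -0.8   15.01] F [ 0.7  1.  -0.9] M [-0.012  0.11   0.425] w 13.3 q6 -3.1 effort6 0.751
t 16.60 pos [612.7 133.7 126. ] rot [179.29  -0.81   9.7 ] F [ 1.   1.2 -0.6] M [0.026 0.104 0.437] w 13.8 q6 2.3 effort6 0.782
```

```bash
python3 -m creep '0 0 0 0 0 -0.05 1; 0 0 0 0 0 -0.05 1;0 0 0 0 0 0 1' 60 >/dev/null; python3 s.py
python3 -m creep '0 0 0 0 0 -0.05 1; 0 0 0 0 0 -0.05 1;0 0 0 0 0 0 1' 60 >/dev/null; python3 s.py
```

```text
t 16.85 pos [612.9 133.8 126. ] rot [179.28  -0.83   4.43] F [ 0.9  0.  -0.4] M [0.121 0.078 0.441] w 13.6 q6 7.7 effort6 0.811
t 17.10 pos [613.  133.8 126. ] rot [179.29  -0.84  -0.81] F [ 2.2  0.3 -1. ] M [0.011 0.167 0.449] w 13.7 q6 13.0 effort6 0.838
```

```bash
python3 -m creep '-0.1 0 0 0 0 -0.045 1; 0 0 0 0 0 -0.035 1;0 0 0 0 0 0 1' 60 >/dev/null; python3 s.py
python3 -m creep '0 0 0 0 0 0.08 1; 0 0 0 0 0 0.08 1; 0 0 0 0 0 0 0;0 0 0 0 0 0 0; 0 0 1.5 0 0 0 -0.2;0 0 2 0 0 0 -0.2;0 0 2 0 0 0 -0.2' >/dev/null; python3 s.py
```

```text
t 17.35 pos [613.1 133.8 125.9] rot [179.3   -0.98  -4.84] F [ 1.2 -0.2 -0.1] M [0.106 0.228 0.495] w 13.8 q6 17.1 effort6 0.770
t 17.93 pos [608.5 132.3 177.9] rot [179.24  -0.18   5.06] F [-0.3  0.5 -0.6] M [-0.081  0.027 -0.026] w 44.1 q6 6.9 effort6 -0.003
```

```bash
python3 -m creep '-2.0 -2.0 0.3 0 0 -0.055 -0.2; -2.4 -2.4 0 0 0 -0.055 -0.2;-2.4 -2.4 0 0 0 -0.055 -0.2;-2.4 -2.4 0 0 0 -0.055 -0.2;-2.4 -2.4 0 0 0 -0.055 -0.2;-2.0 -2.0 0 0 0 -0.04 -0.2;0 0 0 0 0 0 -0.2;0 0 0 0 0 0 -0.2' >/dev/null; python3 s.py
python3 - <<'E'
from h import *
f=vision.grab_frame('wrist');cv2.imwrite('pics/f.png',f['img'][:,:,::-1])
print([(r['at'],ray(f,r['at'],144)) for r in models.mark_of('wrist','grip_fr')])
E
```

```text
t 18.60 pos [468.1  -6.8 188. ] rot [179.36  -0.92 -14.11] F [ 1.1  0.1 -0.1] M [-0.074  0.077  0.004] w 54.5 q6 12.9 effort6 -0.004
[([321.3, 254.1], array([471.49263885,  -3.93813944]))]
```

View pics/f.png

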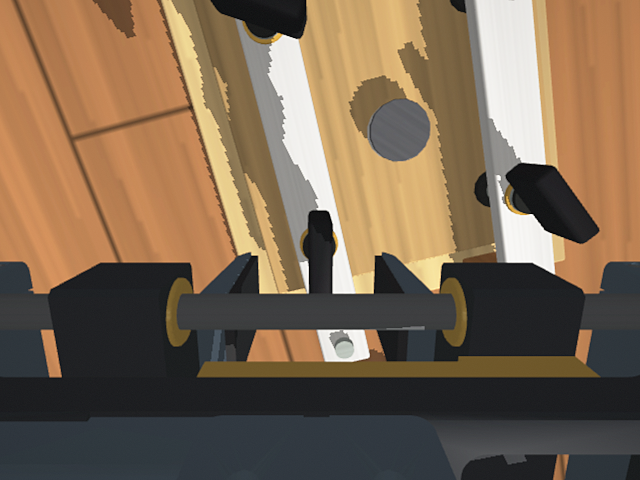

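```bash
python3 -m creep '0.15 0.05 -2 0.015 0.012 0 0; 0 0 -2 0 0 0 0; 0 0 -1 0 0 0 0; 0 0 0 0 0 0 0;0 0 0 0 0 0 0' >/dev/null; python3 s.py
```

```text
t 19.12 pos [476.9  -1.9 137.2] rot [-179.78   -0.34  -13.7 ] F [-0.  -0.5  0.2] M [-0.082  0.089 -0.058] w 45.5 q6 11.9 effort6 -0.002
```

```bash
python3 -m creep '-0.7 -0.4 -0.8 0 0 0 0.2; 0 0 -0.2 0 0 0 0.2; 0 0 0 0 0 0 0.2' >/dev/null; python3 s.py
```

```text
t 19.37 pos [471.5  -5.1 127.3] rot [-179.75   -0.48  -13.57] F [1.2 0.5 0.3] M [-0.117  0.061  0.016] w 36.7 q6 11.3 effort6 -0.004
```

```bash
python3 -m creep '-0.15 -0.05 -0.2 0 0 0 1; 0 0 0 0 0 0 1; 0 0 0 0 0 0 1;0 0 0 0 0 0 1;0 0 0 0 0 0 1' 20 >/dev/null; python3 s.py
python3 -m creep '0 0 0 0 0 -0.05 1; 0 0 0 0 0 -0.05 1;0 0 0 0 0 0 1' 60 >/dev/null; python3 s.py
python3 -m creep '0 0 0 0 0 -0.05 1; 0 0 0 0 0 -0.05 1;0 0 0 0 0 0 1' 60 >/dev/null; python3 s.py
```

```text
t 19.78 pos [471.2  -5.9 126.3] rot [-179.71   -0.72  -13.58] F [ 0.7  0.2 -2.7] M [-0.019  0.223  0.007] w 14.1 q6 11.3 effort6 -0.006
t 20.03 pos [471.3  -5.9 126.3] rot [-179.71   -0.71  -19.46] F [ 0.5  0.1 -1. ] M [-0.023  0.121  0.307] w 13.7 q6 17.3 effort6 0.641
t 20.28 pos [471.3  -5.8 126.3] rot [-179.75   -0.7   -25.04] F [ 0.5 -0.5 -0.3] M [-0.006  0.141  0.328] w 14.0 q6 23.0 effort6 0.723
```

```bash
python3 -m creep '0 0 0 0 0 -0.05 1; 0 0 0 0 0 -0.05 1;0 0 0 0 0 0 1' 60 >/dev/null; python3 s.py
python3 -m creep '0 0 0 0 0 -0.05 1; 0 0 0 0 0 -0.05 1;0 0 0 0 0 0 1' 60 >/dev/null; python3 s.py
python3 -m creep '0 0 0 0 0 -0.05 1; 0 0 0 0 0 -0.05 1;0 0 0 0 0 0 1' 60 >/dev/null; python3 s.py
```

```text
t 20.53 pos [471.3  -5.9 126.3] rot [-179.77   -0.71  -30.48] F [ 1.2 -0.3 -0.7] M [0.046 0.133 0.38 ] w 13.8 q6 28.6 effort6 0.729
t 20.78 pos [471.4  -5.9 126.3] rot [-179.79   -0.71  -35.86] F [ 0.3 -0.5 -1.7] M [0.115 0.155 0.397] w 13.4 q6 34.1 effort6 0.732
t 21.03 pos [471.4  -5.9 126.3] rot [-179.79   -0.72  -41.18] F [ 0.9 -0.3 -1.3] M [0.092 0.104 0.39 ] w 13.8 q6 39.5 effort6 0.734
```

```bash
python3 -m creep '0 0 0 0 0 -0.05 1; 0 0 0 0 0 -0.05 1;0 0 0 0 0 0 1' 60 >/dev/null; python3 s.py
python3 -m creep '0 0 0 0 0 -0.05 1; 0 0 0 0 0 -0.05 1;0 0 0 0 0 0 1' 60 >/dev/null; python3 s.py
python3 -m creep '0 0 0 0 0 -0.05 1; 0 0 0 0 0 -0.05 1;0 0 0 0 0 0 1' 60 >/dev/null; python3 s.py
```

```text
t 21.28 pos [471.4  -5.9 126.3] rot [-179.8    -0.72  -46.47] F [ 0.3  0.2 -2.6] M [0.145 0.118 0.434] w 13.4 q6 44.9 effort6 0.757
t 21.53 pos [471.5  -5.9 126.3] rot [-179.79   -0.73  -51.71] F [ 0.4  1.  -0.9] M [0.086 0.114 0.422] w 13.7 q6 50.2 effort6 0.787
t 21.78 pos [471.5  -5.9 126.3] rot [-179.79   -0.74  -56.93] F [ 0.5  0.1 -1.3] M [0.123 0.089 0.437] w 13.8 q6 55.5 effort6 0.814
```

```bash
python3 -m creep '0 0 0 0 0 -0.05 1; 0 0 0 0 0 -0.05 1;0 0 0 0 0 0 1' 60 >/dev/null; python3 s.py
python3 -m creep '0 0 0 0 0 -0.045 1; 0 0 0 0 0 -0.035 1;0 0 0 0 0 0 1' 60 >/dev/null; python3 s.py
python3 -m creep '0 0 0 0 0 0.08 1; 0 0 0 0 0 0.08 1; 0 0 0 0 0 0 0;0 0 0 0 0 0 0; 0 0 1.5 0 0 0 -0.2;0 0 2 0 0 0 -0.2;0 0 2 0 0 0 -0.2' >/dev/null; python3 s.py
```

```text
t 22.03 pos [471.5  -5.9 126.3] rot [-179.79   -0.74  -62.13] F [ 0.7  0.  -1.1] M [0.16  0.07  0.421] w 14.1 q6 60.8 effort6 0.840
t 22.28 pos [471.5  -5.9 126.3] rot [-179.79   -0.75  -66.12] F [ 1.  -0.5 -2.2] M [0.197 0.091 0.469] w 13.8 q6 64.8 effort6 0.770
t 22.87 pos [467.5  -5.7 179.3] rot [179.71  -0.31 -56.2 ] F [ 0.9  0.4 -0.5] M [-0.091  0.149  0.031] w 44.1 q6 54.6 effort6 -0.004
```

```bash
python3 -m creep '0 0.5 1 0 0 0.12 -0.2; 0.05 1.3 1 0 0 0.12 -0.2;0.05 1.3 0 0 0 0.12 -0.2;0.05 1.3 0 0 0 0.12 -0.2;0.05 1.3 0 0 0 0.12 -0.2;0.05 1.3 0 0 0 0.12 -0.2;0.05 1.3 0 0 0 0.12 -0.2;0.05 1.3 0 0 0 0.12 -0.2;0.05 1.3 0 0 0 0.12 -0.2;0.05 1.3 0 0 0 0.12 -0.2;0 1 0 0 0 0.12 -0.2;0 0.5 0 0 0 0.12 -0.2' >/dev/null; python3 s.py
```

```text
t 23.87 pos [473.8 137.1 208.4] rot [-179.73   -0.94   29.39] F [1.  0.3 0.7] M [-0.045  0.024  0.013] w 54.5 q6 -15.1 effort6 1.210
```

```bash
python3 -m creep '-0.2 -0.25 -1 -0.008 0.014 0.11 -0.2; 0 0 -1 0 0 0.11 -0.2;0 0 -1 0 0 0.11 -0.2;0 0 0 0 0 0.1 -0.2;0 0 0 0 0 0 -0.2;0 0 0 0 0 0 -0.2' >/dev/null; python3 s.py;python3 - <<'E'
from h import *
f=vision.grab_frame('wrist');cv2.imwrite('pics/g.png',f['img'][:,:,::-1])
print([(r['at'],ray(f,r['at'],144)) for r in models.mark_of('wrist','grip_fl')])
E
```

```text
t 24.37 pos [471.5 136.8 178.4] rot [-1.7956e+02 -1.6000e-01  5.5250e+01] F [ 0.5 -0.  -0.8] M [-0.028  0.023  0.001] w 54.8 q6 -40.9 effort6 -0.105
[([314.8, 271.6], array([472.83693384, 134.86703849]))]
```

View pics/g.png

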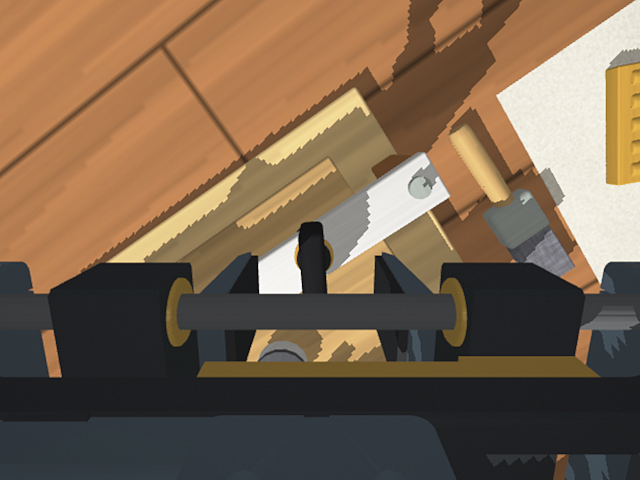

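```bash
python3 -m creep '0 -0.2 -2 0 0 0.06 0; -0.2 0 -1.6 0 0 0 0; 0 0 -0.6 0 0 0 0; 0 0 0 0 0 0 0.1;0 0 0 0 0 0 0.1' >/dev/null; python3 s.py
```

```text
t 24.88 pos [471.8 135.2 138.2] rot [-179.86   -0.48   58.41] F [-0.2  0.4  0.6] M [-0.036  0.007 -0.003] w 41.1 q6 -44.3 effort6 -0.005
```

```bash
python3 -m creep '0 -0.1 -0.9 0 0 0 0.2; -0.15 0 -0.3 0 0 0 0.2; 0 0 0 0 0 0 0.2' >/dev/null; python3 s.py
```

```text
t 25.13 pos [471.8 134.5 127.2] rot [179.98  -0.66  58.34] F [ 0.4 -0.4 -0.5] M [0.057 0.002 0.052] w 36.9 q6 -44.4 effort6 0.004
```

```bash
cat >> s.py <<'E'
open("log.txt","a").write("%.2f %.2f %.4f %.4f\n"%(s["time_s"],s["ee_rot"][2],s["torque"][2],s["effort"][5]))
E
python3 -m creep '0 0 -0.2 0 0 0 1; 0 0 0 0 0 0 1; 0 0 0 0 0 0 1;0 0 0 0 0 0 1;0 0 0 0 0 0 1' 20 >/dev/null; python3 s.py
python3 -m creep '0 0 0 0 0 -0.05 1; 0 0 0 0 0 -0.05 1;0 0 0 0 0 0 1' 60 >/dev/null; python3 s.py
python3 -m creep '0 0 0 0 0 -0.05 1; 0 0 0 0 0 -0.05 1;0 0 0 0 0 0 1' 60 >/dev/null; python3 s.py
python3 -m creep '0 0 0 0 0 -0.05 1; 0 0 0 0 0 -0.05 1;0 0 0 0 0 0 1' 60 >/dev/null; python3 s.py
python3 -m creep '0 0 0 0 0 -0.05 1; 0 0 0 0 0 -0.05 1' 60 >/dev/null; python3 s.py
python3 -m creep '0 0 0 0 0 0 1' 60 >/dev/null; python3 s.py
```

```text
t 25.55 pos [472.1 134.4 125.6] rot [179.93  -0.67  58.33] F [ 0.6  0.9 -1.4] M [-0.064  0.033  0.01 ] w 13.9 q6 -44.3 effort6 0.030
t 25.80 pos [472.2 134.5 125.6] rot [179.91  -0.66  52.5 ] F [ 1.   0.1 -0.9] M [-0.097  0.049  0.346] w 13.8 q6 -38.4 effort6 0.672
t 26.05 pos [472.3 134.6 125.6] rot [179.87  -0.64  46.98] F [-0.2  0.7 -0.5] M [-0.09   0.106  0.483] w 13.6 q6 -32.7 effort6 0.841
t 26.30 pos [472.3 134.7 125.6] rot [179.83  -0.62  41.6 ] F [-0.6 -0.6 -0.6] M [-0.082  0.098  0.536] w 14.0 q6 -27.2 effort6 0.866
t 26.47 pos [472.4 134.8 125.6] rot [179.81  -0.61  36.14] F [ 0.9  0.6 -1.1] M [0.015 0.091 0.576] w 13.3 q6 -21.6 effort6 0.069
t 26.55 pos [472.4 134.8 125.6] rot [179.8   -0.61  36.29] F [-0.   0.2 -0.7] M [-0.075  0.162  0.538] w 13.6 q6 -21.8 effort6 0.895
```

```bash
python3 -m creep '0 0 0 0 0 -0.05 1; 0 0 0 0 0 -0.05 1;0 0 0 0 0 0 1' 60 >/dev/null; python3 s.py
python3 -m creep '0 -0.03 0 0 0 -0.05 1; 0 0 0 0 0 -0.05 1;0 0 0 0 0 0 1' 60 >/dev/null; python3 s.py
python3 -m creep '0 0 0 0 0 -0.05 1; 0 0 0 0 0 -0.05 1;0 0 0 0 0 0 1' 60 >/dev/null; python3 s.py
python3 -m creep '0 -0.03 0 0 0 -0.05 1; 0 0 0 0 0 -0.05 1;0 0 0 0 0 0 1' 60 >/dev/null; python3 s.py
```

```text
t 26.80 pos [472.5 134.9 125.6] rot [179.78  -0.61  31.02] F [-0.5  0.3 -1.3] M [-0.015  0.124  0.547] w 13.8 q6 -16.4 effort6 0.924
t 27.05 pos [472.6 134.9 125.6] rot [179.79  -0.63  25.77] F [ 1.2 -0.  -1. ] M [-0.035  0.126  0.577] w 13.4 q6 -11.1 effort6 0.951
t 27.30 pos [472.7 135.  125.6] rot [179.78  -0.64  20.56] F [ 0.4  0.4 -0.5] M [-0.003  0.111  0.638] w 14.3 q6 -5.8 effort6 0.978
t 27.55 pos [472.8 135.  125.6] rot [179.8   -0.66  15.35] F [ 0.2  0.6 -1.6] M [-0.037  0.155  0.605] w 13.6 q6 -0.5 effort6 1.004
```

```bash
python3 -m creep '0 -0.03 0 0 0 -0.05 1; 0 0 0 0 0 -0.05 1;0 0 0 0 0 0 1' 60 >/dev/null; python3 s.py
python3 -m creep '0 -0.03 0 0 0 -0.045 1; 0 0 0 0 0 -0.045 1;0 0 0 0 0 0 1' 60 >/dev/null; python3 s.py
python3 -c "
import numpy as np
d=np.loadtxt('log.txt')[2:];d=d[[i for i in range(len(d))]]
p=np.polyfit(d[:,1],d[:,2],1);print(p,p[0]*57.3,np.polyval(p,d[-1,1]),np.std(d[:,2]-np.polyval(p,d[:,1])))"
```

```text
t 27.80 pos [472.9 135.  125.6] rot [179.83  -0.68  10.16] F [ 0.2 -0.  -1.1] M [-0.015  0.184  0.647] w 13.7 q6 4.7 effort6 1.030
t 28.05 pos [473.  135.  125.6] rot [179.86  -0.7    5.57] F [ 0.1  0.9 -1. ] M [0.002 0.174 0.696] w 14.1 q6 9.4 effort6 1.021
[-0.00430691  0.70054545] -0.2467860871953864 0.676555948127647 0.02021224958564621
```

```bash
python3 -m creep '0 0 0 0 0 0.11 1; 0 0 0 0 0 0.11 1; 0 0 0 0 0 0 0;0 0 0 0 0 0 0; 0 0 1.5 0 0 0 -0.2;0 0 2 0 0 0 -0.2;0 0 2 0 0 0 -0.2' >/dev/null; python3 s.py
python3 -m creep '2.0 -2.0 0.3 0 0 0.03 -0.2; 2.4 -2.4 0 0 0 0.03 -0.2;2.4 -2.4 0 0 0 0.03 -0.2;2.4 -2.4 0 0 0 0.03 -0.2;2.4 -2.4 0 0 0 0.03 -0.2;1.7 -2.0 0 0 0 0.02 -0.2;0 0 0 0 0 0 -0.2;0 0 0 0 0 0 -0.2' >/dev/null; python3 s.py
python3 - <<'E'
from h import *
f=vision.grab_frame('wrist');cv2.imwrite('pics/i.png',f['img'][:,:,::-1])
print([(r['at'],ray(f,r['at'],144)) for r in models.mark_of('wrist','grip_br')])
E
```

```text
t 28.63 pos [469.5 134.  178.4] rot [-1.7999e+02 -8.0000e-02  1.8790e+01] F [ 0.2  0.8 -0.3] M [ 0.017 -0.011  0.008] w 44.3 q6 -4.2 effort6 -0.019
t 29.30 pos [610.2  -7.7 188.2] rot [179.98  -0.87  28.36] F [ 0.2 -0.1 -0. ] M [-0.071  0.051 -0.009] w 54.7 q6 -30.6 effort6 -0.050
[([316.8, 261.7], array([610.41724578,  -7.40248085]))]
```

View pics/i.png

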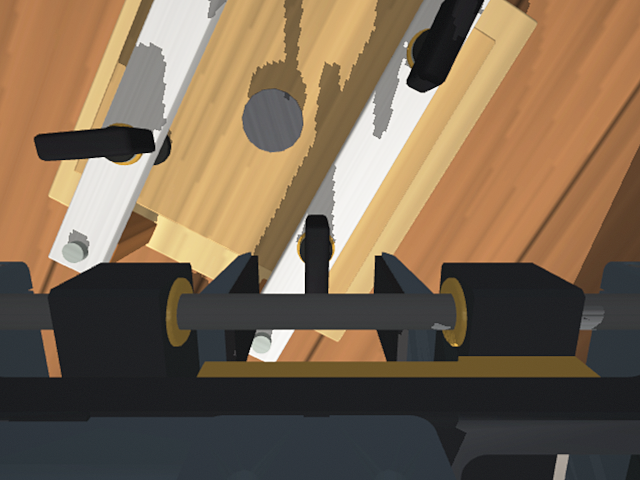

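```bash
python3 -m creep '0 0 -2 -0.007 0.013 0 0; 0 0 -2 0 0 0 0; 0 0 -1 0 0 0 0; 0 0 0 0 0 0 0.1;0 0 0 0 0 0 0.1' >/dev/null; python3 s.py
```

```text
t 29.82 pos [606.2  -1.8 139.1] rot [-1.7998e+02 -1.0000e-01  2.8610e+01] F [0.2 0.1 0.5] M [-0.063 -0.01   0.004] w 41.3 q6 -29.9 effort6 -0.001
```

```bash
python3 -m creep '0.35 -0.45 -0.9 0 0 0 0.2; 0 0 -0.3 0 0 0 0.2; 0 0 0 0 0 0 0.2' >/dev/null; python3 s.py
```

```text
t 30.07 pos [610.6  -5.5 128.6] rot [179.93  -0.29  28.69] F [ 0.   0.5 -0.4] M [-0.065  0.058 -0.04 ] w 36.7 q6 -30.4 effort6 -0.002
```

```bash
python3 -m creep '0 -0.1 -0.3 0 0 0 1; 0 0 0 0 0 0 1; 0 0 0 0 0 0 1;0 0 0 0 0 0 1;0 0 0 0 0 0 1' 20 >/dev/null; python3 s.py
python3 -m creep '0 0 0 0 0 -0.05 1; 0 0 0 0 0 -0.05 1;0 0 0 0 0 0 1' 60 >/dev/null; python3 s.py
python3 -m creep '0 0 0 0 0 -0.05 1; 0 0 0 0 0 -0.05 1;0 0 0 0 0 0 1' 60 >/dev/null; python3 s.py
python3 -m creep '0 0 0 0 0 -0.05 1; 0 0 0 0 0 -0.05 1;0 0 0 0 0 0 1' 60 >/dev/null; python3 s.py
python3 -m creep '0 0 0 0 0 -0.05 1; 0 0 0 0 0 -0.05 1;0 0 0 0 0 0 1' 60 >/dev/null; python3 s.py
```

```text
t 30.48 pos [610.8  -7.3 126.4] rot [179.88  -0.32  28.64] F [ 0.4  0.5 -1.7] M [ 0.076 -0.053 -0.09 ] w 14.1 q6 -30.5 effort6 -0.059
t 30.73 pos [610.9  -7.3 126.3] rot [179.88  -0.33  22.74] F [-0.3 -0.8 -0.3] M [-0.113  0.123  0.256] w 13.8 q6 -24.5 effort6 0.586
t 30.98 pos [611.   -7.2 126.3] rot [179.83  -0.33  17.2 ] F [ 0.3  0.8 -0.7] M [-0.074  0.138  0.513] w 13.6 q6 -18.9 effort6 0.814
t 31.23 pos [611.1  -7.2 126.3] rot [179.78  -0.32  11.82] F [ 0.4 -0.3 -0.6] M [-0.133  0.1    0.535] w 13.5 q6 -13.4 effort6 0.853
t 31.48 pos [611.2  -7.1 126.3] rot [179.75  -0.32   6.5 ] F [ 0.7 -0.2 -1.4] M [-0.071  0.123  0.53 ] w 13.6 q6 -8.0 effort6 0.884
```

```bash
python3 -m creep '-0.03 0 0 0 0 -0.05 1; 0 0 0 0 0 -0.05 1;0 0 0 0 0 0 1' 60 >/dev/null; python3 s.py
python3 -m creep '-0.03 0 0 0 0 -0.05 1; 0 0 0 0 0 -0.05 1;0 0 0 0 0 0 1' 60 >/dev/null; python3 s.py
python3 -m creep '-0.03 0 0 0 0 -0.05 1; 0 0 0 0 0 -0.05 1;0 0 0 0 0 0 1' 60 >/dev/null; python3 s.py
python3 -m creep '-0.03 0 0 0 0 -0.05 1; 0 0 0 0 0 -0.05 1;0 0 0 0 0 0 1' 60 >/dev/null; python3 s.py
```

```text
t 31.73 pos [611.2  -7.1 126.3] rot [179.72  -0.37   1.24] F [-0.  -1.1 -1. ] M [-0.021  0.107  0.513] w 13.7 q6 -2.7 effort6 0.913
t 31.98 pos [611.3  -7.1 126.3] rot [179.7   -0.41  -3.99] F [-0.1  0.1 -0.1] M [-0.03   0.176  0.577] w 13.8 q6 2.6 effort6 0.941
t 32.23 pos [611.4  -7.1 126.3] rot [179.69  -0.46  -9.2 ] F [ 0.4 -0.6 -0.1] M [-0.015  0.187  0.579] w 13.8 q6 7.9 effort6 0.968
t 32.48 pos [611.5  -7.1 126.3] rot [179.69  -0.51 -14.39] F [ 0.  -0.2  0. ] M [0.047 0.202 0.612] w 13.9 q6 13.1 effort6 0.994
```

```bash
python3 -m creep '-0.03 0 0 0 0 -0.05 1; 0 0 0 0 0 -0.05 1;0 0 0 0 0 0 1' 60 >/dev/null; python3 s.py
python3 -m creep '-0.03 0 0 0 0 -0.055 1; 0 0 0 0 0 -0.055 1;0 0 0 0 0 0 1' 60 >/dev/null; python3 s.py
python3 -c "
import numpy as np
d=np.loadtxt('log.txt')[-9:]
p=np.polyfit(d[:,1],d[:,2],1);print(d[0],p,p[0]*57.3,np.polyval(p,d[-1,1]),np.std(d[:,2]-np.polyval(p,d[:,1])))"
```

```text
t 32.73 pos [611.6  -7.2 126.3] rot [179.69  -0.56 -19.58] F [-0.1  0.  -1.2] M [0.011 0.158 0.712] w 13.7 q6 18.3 effort6 1.020
t 32.98 pos [611.6  -7.2 126.3] rot [179.7   -0.61 -25.35] F [ 0.6 -0.2 -1.2] M [0.015 0.173 0.687] w 14.0 q6 24.2 effort6 1.079
[30.98   17.2     0.5133  0.8144] [-0.00459259  0.56603499] -0.2631554129420982 0.6824571484391309 0.029749497944079842
```

```bash
python3 -m creep '0 0 0 0 0 0.11 1; 0 0 0 0 0 0.11 1; 0 0 0 0 0 0 0;0 0 0 0 0 0 0; 0 0 1.5 0 0 0 -0.2;0 0 2 0 0 0 -0.2;0 0 2 0 0 0 -0.2' >/dev/null; python3 s.py
python3 -m creep '0 2.4 0.3 0 0 0.06 -0.2; 0 3 0 0 0 0.06 -0.2;0 3 0 0 0 0.06 -0.2;0 3 0 0 0 0.06 -0.2;0 2.2 0 0 0 0.05 -0.2;0 0 0 0 0 0 -0.2;0 0 0 0 0 0 -0.2' >/dev/null; python3 s.py
python3 - <<'E'
from h import *
f=vision.grab_frame('wrist');cv2.imwrite('pics/j.png',f['img'][:,:,::-1])
print([(r['at'],ray(f,r['at'],144)) for r in models.mark_of('wrist','grip_bl')])
E
```

```text
t 33.57 pos [608.2  -6.9 178.4] rot [ 1.7971e+02  2.0000e-02 -1.2010e+01] F [0.6 0.4 0.3] M [-0.06   0.049  0.001] w 44.0 q6 10.5 effort6 -0.015
t 34.15 pos [611.7 133.7 189.5] rot [179.95  -0.86   4.55] F [ 0.3 -0.2 -0.6] M [-0.06   0.067 -0.015] w 54.8 q6 6.9 effort6 -0.016
[([318.5, 262.9], array([612.7994658 , 132.37249586]))]
```

View pics/j.png

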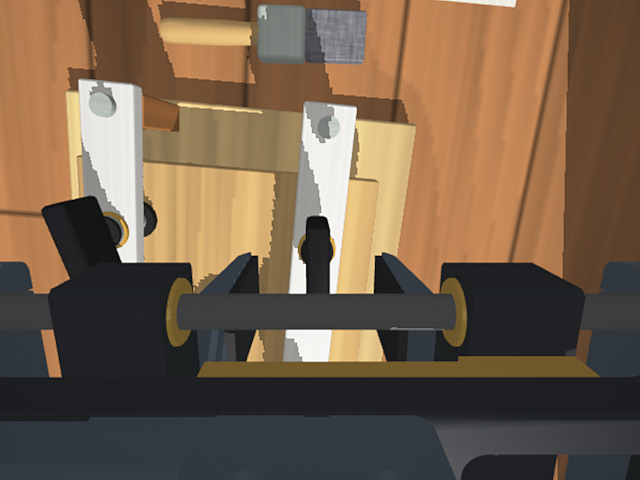

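```bash
python3 -m creep '0 0 -2 0 0.014 0 0; 0 0 -2 0 0 0 0; 0 0 -1 0 0 0 0; 0 0 0 0 0 0 0.1;0 0 0 0 0 0 0.1' >/dev/null; python3 s.py
```

```text
t 34.67 pos [612.8 127.1 139.4] rot [179.96  -0.19   3.9 ] F [-0.3 -0.5  0.2] M [-0.062  0.043 -0.01 ] w 41.1 q6 6.8 effort6 -0.001
```

```bash
python3 -m creep '-0.15 0.45 -0.9 0 0 0.02 0.2; 0 0 -0.3 0 0 0 0.2; 0 0 0 0 0 0 0.2' >/dev/null; python3 s.py
```

```text
t 34.92 pos [612.4 130.8 128.4] rot [179.97  -0.37   5.02] F [ 0.4  0.3 -0.3] M [-0.039  0.016  0.035] w 36.3 q6 6.1 effort6 -0.004
```

```bash
python3 -m creep '-0.15 0.1 -0.3 0 0 0 1; 0 0 0 0 0 0 1; 0 0 0 0 0 0 1;0 0 0 0 0 0 1;0 0 0 0 0 0 1' 20 >/dev/null; python3 s.py
python3 -m creep '0 0 0 0 0 -0.05 1; 0 0 0 0 0 -0.05 1;0 0 0 0 0 0 1' 60 >/dev/null; python3 s.py
python3 -m creep '0 0 0 0 0 -0.05 1; 0 0 0 0 0 -0.05 1;0 0 0 0 0 0 1' 60 >/dev/null; python3 s.py
python3 -m creep '0 0 0 0 0 -0.05 1; 0 0 0 0 0 -0.05 1;0 0 0 0 0 0 1' 60 >/dev/null; python3 s.py
python3 -m creep '0 0 0 0 0 -0.05 1; 0 0 0 0 0 -0.05 1;0 0 0 0 0 0 1' 60 >/dev/null; python3 s.py
```

```text
t 35.33 pos [613.  132.5 126.3] rot [179.98  -0.72   5.06] F [-0.2 -1.4 -0.5] M [-0.142  0.51  -0.075] w 14.1 q6 6.2 effort6 -0.022
t 35.58 pos [613.1 132.5 126.3] rot [179.95  -0.7   -0.81] F [ 0.7 -0.4 -0.7] M [-0.004  0.089  0.285] w 14.3 q6 12.2 effort6 0.623
t 35.83 pos [613.1 132.5 126.3] rot [179.91  -0.7   -6.35] F [ 0.6 -0.5 -0.8] M [-0.043  0.048  0.425] w 13.7 q6 17.8 effort6 0.818
t 36.08 pos [613.2 132.6 126.3] rot [179.86  -0.71 -11.74] F [ 0.8  0.2 -0.9] M [0.022 0.059 0.496] w 13.7 q6 23.3 effort6 0.855
t 36.33 pos [613.2 132.6 126.3] rot [179.83  -0.73 -17.07] F [ 1.6  0.3 -1.6] M [0.062 0.012 0.548] w 13.8 q6 28.7 effort6 0.886
```

```bash
python3 -m creep '-0.03 0 0 0 0 -0.05 1; 0 0 0 0 0 -0.05 1;0 0 0 0 0 0 1' 60 >/dev/null; python3 s.py
python3 -m creep '-0.03 0 0 0 0 -0.05 1; 0 0 0 0 0 -0.05 1;0 0 0 0 0 0 1' 60 >/dev/null; python3 s.py
python3 -m creep '-0.03 0 0 0 0 -0.05 1; 0 0 0 0 0 -0.05 1;0 0 0 0 0 0 1' 60 >/dev/null; python3 s.py
python3 -m creep '-0.03 0 0 0 0 -0.05 1; 0 0 0 0 0 -0.05 1;0 0 0 0 0 0 1' 60 >/dev/null; python3 s.py
python3 -m creep '-0.03 0 0 0 0 -0.05 1; 0 0 0 0 0 -0.05 1;0 0 0 0 0 0 1' 60 >/dev/null; python3 s.py
```

```text
t 36.58 pos [613.3 132.5 126.3] rot [179.83  -0.78 -22.35] F [ 1.4  0.4 -0.6] M [0.011 0.098 0.571] w 13.6 q6 34.1 effort6 0.915
t 36.83 pos [613.3 132.5 126.3] rot [179.84  -0.83 -27.58] F [ 1.5 -0.3 -0.5] M [0.076 0.107 0.548] w 13.6 q6 39.4 effort6 0.942
t 37.08 pos [613.4 132.5 126.3] rot [179.86  -0.87 -32.8 ] F [ 1.3  0.6 -1.5] M [0.085 0.068 0.627] w 13.8 q6 44.7 effort6 0.969
t 37.33 pos [613.4 132.5 126.3] rot [179.88  -0.91 -38.  ] F [ 1.2 -0.7 -0.8] M [0.107 0.092 0.663] w 14.0 q6 49.9 effort6 0.995
t 37.58 pos [613.5 132.5 126.3] rot [179.91  -0.95 -43.19] F [ 1.4  1.1 -0.6] M [0.145 0.037 0.666] w 13.9 q6 55.2 effort6 1.021
```

```bash
python3 -m creep '-0.03 0 0 0 0 -0.055 1; 0 0 0 0 0 -0.055 1;0 0 0 0 0 0 1' 60 >/dev/null; python3 s.py
python3 -c "
import numpy as np
d=np.loadtxt('log.txt')[-8:]
p=np.polyfit(d[:,1],d[:,2],1);print(d[0],p,p[0]*57.3,np.polyval(p,d[-1,1]),np.std(d[:,2]-np.polyval(p,d[:,1])))"
python3 -m creep '0 0 0 0 0 0.11 1; 0 0 0 0 0 0.11 1; 0 0 0 0 0 0 0;0 0 0 0 0 0 0; 0 0 1.5 0 0 0 -0.2;0 0 2 0 0 0 -0.2;0 0 2 0 0 0 -0.2' >/dev/null; python3 s.py
```

```text
t 37.83 pos [613.5 132.4 126.3] rot [179.94  -0.98 -48.96] F [ 0.8 -0.1 -1.7] M [0.133 0.1   0.696] w 14.1 q6 61.0 effort6 1.080
[ 36.08   -11.74     0.4963   0.8554] [-0.00527749  0.44232294] -0.30240015165623896 0.7007088323449375 0.0180328584980064
t 38.42 pos [608.7 131.7 178.3] rot [179.43  -0.34 -35.6 ] F [ 1.  -0.2 -0.1] M [-0.018  0.091 -0.04 ] w 44.0 q6 47.3 effort6 -0.011
```

```bash
python3 -m creep '-2.0 -2.0 0.3 0 0 -0.065 -0.2; -2.4 -2.4 0 0 0 -0.065 -0.2;-2.4 -2.4 0 0 0 -0.065 -0.2;-2.4 -2.4 0 0 0 -0.06 -0.2;-2.4 -2.4 0 0 0 -0.06 -0.2;-2.0 -2.0 0 0 0 -0.04 -0.2;0 0 0 0 0 0 -0.2;0 0 0 0 0 0 -0.2' >/dev/null; python3 s.py
python3 - <<'E'
from h import *
f=vision.grab_frame('wrist');cv2.imwrite('pics/k.png',f['img'][:,:,::-1])
print([(r['at'],ray(f,r['at'],144)) for r in models.mark_of('wrist','grip_fr')])
E
```

```text
t 39.08 pos [468.3  -6.  188.3] rot [-179.92   -0.69  -57.49] F [-0.8 -0.4  0.9] M [-0.069  0.098 -0.023] w 54.8 q6 56.0 effort6 -0.005
[([319.2, 253.7], array([471.83472336,  -5.35409951]))]
```

View pics/k.png

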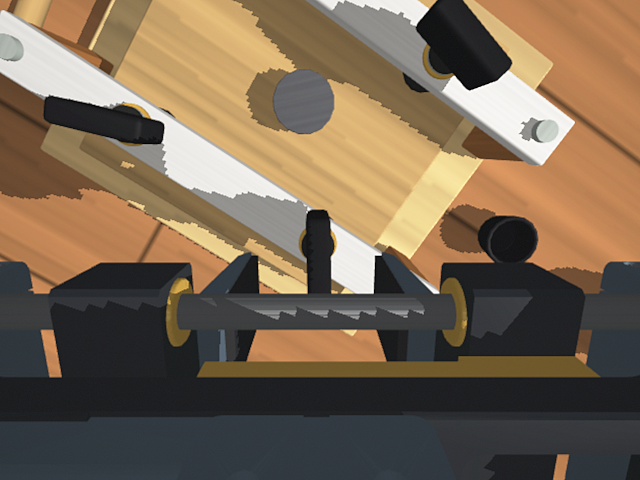

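```bash
python3 -m creep '-0.3 -0.1 -2 0.01 0.006 0.015 0; 0 0 -2 0 0 0 0; 0 0 -1 0 0 0 0; 0 0 0 0 0 0 0.1;0 0 0 0 0 0 0.1' >/dev/null; python3 s.py
```

```text
t 39.60 pos [472.4  -2.5 137.6] rot [-1.7954e+02 -1.3000e-01 -5.6210e+01] F [-0.  -0.5 -0.6] M [-0.047  0.063 -0.058] w 40.8 q6 54.3 effort6 -0.003
```

```bash
python3 -m creep '-0.2 -0.3 -0.8 0 0 0 0.2; -0.1 0 -0.3 0 0 0 0.2; 0 0 0 0 0 0 0.2' >/dev/null; python3 s.py
```

```text
t 39.85 pos [471.7  -4.5 126.7] rot [-179.4    -0.21  -56.09] F [-0.9 -1.2 -0.1] M [-0.109  0.141  0.077] w 36.8 q6 53.9 effort6 -0.002
```

```bash
python3 -m creep '-0.05 -0.1 -0.1 0 0 0 1; 0 0 0 0 0 0 1; 0 0 0 0 0 0 1;0 0 0 0 0 0 1;0 0 0 0 0 0 1' 20 >/dev/null; python3 s.py
python3 -m creep '0 0 0 0 0 -0.05 1; 0 0 0 0 0 -0.05 1;0 0 0 0 0 0 1' 60 >/dev/null; python3 s.py
python3 -m creep '0 0 0 0 0 -0.05 1; 0 0 0 0 0 -0.05 1;0 0 0 0 0 0 1' 60 >/dev/null; python3 s.py
python3 -m creep '0 0 0 0 0 -0.05 1; 0 0 0 0 0 -0.05 1;0 0 0 0 0 0 1' 60 >/dev/null; python3 s.py
python3 -m creep '0 0 0 0 0 -0.05 1; 0 0 0 0 0 -0.05 1;0 0 0 0 0 0 1' 60 >/dev/null; python3 s.py
```

```text
t 40.27 pos [471.9  -5.7 126.6] rot [-179.29   -0.28  -56.11] F [ 0.8  0.7 -3.5] M [ 0.036  0.054 -0.062] w 13.5 q6 53.8 effort6 -0.024
t 40.52 pos [472.   -5.8 126.6] rot [-179.27   -0.3   -62.01] F [ 0.1 -0.8 -1.6] M [0.021 0.161 0.257] w 14.0 q6 59.8 effort6 0.624
t 40.77 pos [472.   -5.9 126.6] rot [-179.28   -0.34  -67.55] F [ 1.5  0.4 -1.2] M [0.062 0.139 0.474] w 13.8 q6 65.5 effort6 0.822
t 41.02 pos [472.1  -5.9 126.6] rot [-179.29   -0.39  -72.93] F [ 0.2 -0.5 -0.1] M [0.055 0.181 0.496] w 13.7 q6 71.0 effort6 0.860
t 41.27 pos [472.1  -6.  126.6] rot [-179.29   -0.43  -78.25] F [ 1.4 -0.7 -2. ] M [0.115 0.152 0.53 ] w 13.4 q6 76.5 effort6 0.892
```

```bash
python3 -m creep '0 0 0 0 0 -0.05 1; 0 0 0 0 0 -0.05 1;0 0 0 0 0 0 1' 60 >/dev/null; python3 s.py
python3 -m creep '0 0 0 0 0 -0.05 1; 0 0 0 0 0 -0.05 1;0 0 0 0 0 0 1' 60 >/dev/null; python3 s.py
python3 -m creep '0 0 0 0 0 -0.05 1; 0 0 0 0 0 -0.05 1;0 0 0 0 0 0 1' 60 >/dev/null; python3 s.py
python3 -m creep '0 0 0 0 0 -0.05 1; 0 0 0 0 0 -0.05 1;0 0 0 0 0 0 1' 60 >/dev/null; python3 s.py
python3 -m creep '0 0 0 0 0 -0.05 1; 0 0 0 0 0 -0.05 1;0 0 0 0 0 0 1' 60 >/dev/null; python3 s.py
```

```text
t 41.52 pos [472.1  -6.  126.6] rot [-179.29   -0.46  -83.51] F [ 1.2 -1.7 -2. ] M [0.166 0.187 0.53 ] w 13.9 q6 81.9 effort6 0.920
t 41.77 pos [472.1  -6.1 126.6] rot [-179.29   -0.49  -88.74] F [ 0.6  0.6 -1.1] M [0.164 0.114 0.603] w 13.6 q6 87.2 effort6 0.947
t 42.02 pos [472.1  -6.2 126.6] rot [-179.28   -0.51  -93.93] F [-0.   0.4 -1.1] M [0.165 0.041 0.628] w 13.6 q6 92.5 effort6 0.973
t 42.27 pos [472.1  -6.3 126.6] rot [-179.28   -0.53  -99.13] F [-0.2 -1.1 -1.7] M [0.165 0.122 0.618] w 13.6 q6 97.8 effort6 0.999
t 42.52 pos [472.1  -6.3 126.6] rot [-179.27   -0.54 -104.3 ] F [ 0.2 -0.1 -1.2] M [0.139 0.073 0.7  ] w 13.7 q6 103.1 effort6 1.024
```

```bash
python3 -m creep '0 0 0 0 0 -0.052 1; 0 0 0 0 0 -0.052 1;0 0 0 0 0 0 1' 60 >/dev/null; python3 s.py
python3 -c "
import numpy as np
d=np.loadtxt('log.txt')[-9:]
p=np.polyfit(d[:,1],d[:,2],1);print(d[0],p,p[0]*57.3,np.polyval(p,d[-1,1]),np.std(d[:,2]-np.polyval(p,d[:,1])))"
```

```text
t 42.77 pos [472.   -6.4 126.6] rot [-179.27   -0.56 -109.71] F [ 0.3  0.6 -1.2] M [0.211 0.085 0.69 ] w 13.8 q6 108.6 effort6 1.062
[ 40.77   -67.55     0.4737   0.8218] [-0.00556682  0.09195567] -0.3189786640438421 0.7026912550902873 0.01766067082230879
```

```bash
python3 -m creep '0 0 0 0 0 0.11 1; 0 0 0 0 0 0.11 1; 0 0 0 0 0 0 0;0 0 0 0 0 0 0; 0 0 1.5 0 0 0 -0.2;0 0 2 0 0 0 -0.5;0 0 3 0 0 0 -1;0 0 3 0 0 0 -1;-2 0 2 0 0 0 -1;-3 -2 0 0 0 0 -1;-3 -2 0 0 0 0 -1;0 0 0 0 0 0 -1' >/dev/null;python3 -m creep '-3 -3 0 0 0 0 -1;-3 -3 0 0 0 0 -1;0 0 0 0 0 0 -1;0 0 0 0 0 0 -1' >/dev/null; python3 s.py
python3 - <<'E'
from h import *
for n in("top","side"):
    f=vision.grab_frame(n);cv2.imwrite(f'pics/z_{n}.png',f['img'][:,:,::-1])
    if n=="top":
        for q,z in(("tin",66),("board",50),("pot",0),("ornament",0)): print(q,[ray(f,r["at"],z).round(1) for r in models.mark_of(n,q)[:1]])
i=cv2.imread("pics/z_top.png")[140:290,190:370];j=cv2.imread("pics/z_side.png")[180:320,240:420]
cv2.imwrite("pics/z_crop.png",np.vstack([cv2.resize(i,(600,300)),cv2.resize(j,(600,300))]))
E
```

```text
t 44.10 pos [ 331.8 -104.9  249.3] rot [-178.87   -0.37  -97.09] F [ 0.4 -0.1 -1. ] M [-0.022  0.232 -0.006] w 91.1 q6 77.8 effort6 -0.066
tin [array([551.5,  59.8])]
board [array([546.9,  56.9])]
pot [array([ 546.7, -163.9])]
ornament [array([575.7, 434.8])]
```

View pics/z_top.png

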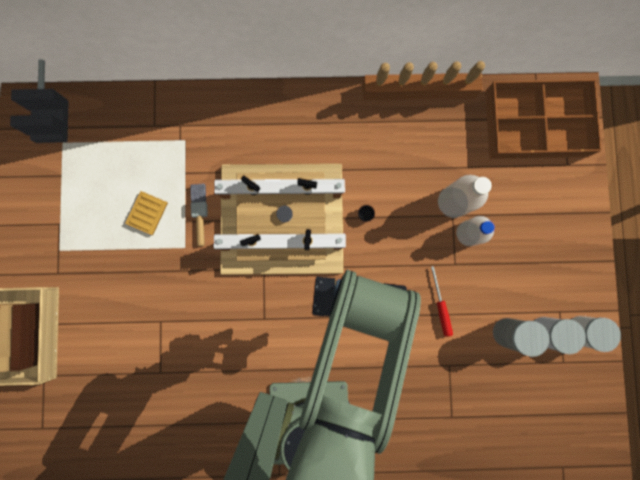

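View pics/z_crop.png

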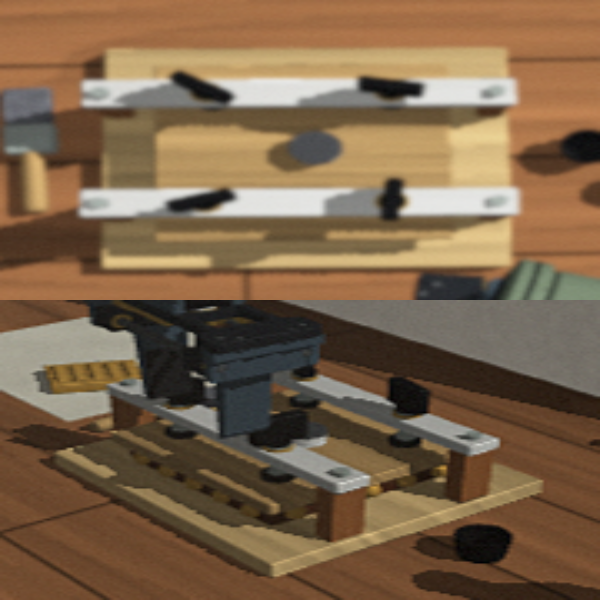

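```bash
python3 -c "
from h import *
print(job.job_done());st()"
```

```text
the job is handed in; nothing more can be done
None
the job is handed in; nothing more can be done
```

I tightened all four knobs clockwise in star order and handed the job in at about 44 s of the 72 s allowed. The order was front left, back right, back left, front right, and I used it for both rounds.

| Round | Turn past the point where the foot met the board | Turning torque | Push on the board |
|---|---|---|---|
| Nip | about 0.41 rad each | about 0.51–0.55 N m | about 20–26 N |
| Firm | about 1.17 rad each (within 0.01 rad of each other) | raw 0.68–0.70 N m, about 0.70–0.74 after the sensor offset | about 58–66 N |

- **Uncertainty:** single torque readings scattered by about 0.02–0.03 N m, so the firm torques come from straight-line fits over each final ramp. In the fits the sensor torque rose by 0.25 N m per rad on the front left and up to 0.32 on the front right. The stated 55 N per rad would give about 0.24. The joint effort followed nearly the same curve on all four knobs. I judged evenness mainly by the equal turn angles.
- **Not checked:** I did not re-grip earlier knobs to see whether their push held after the later ones were tightened. There was no way to test that without turning them again.
- **After letting go:** the gripper was open and clear of everything, at about z 249 mm. In the last top picture the tin, brush, pot, bottles, ornament and screwdriver look unmoved. Measured forces stayed at a few newtons throughout.

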